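# Put the mixed-up coffee cups back on their matching saucers

## Robot

A 6-joint arm with a two-finger parallel gripper is mounted at the origin on the work surface. World frame = base frame: x ahead of the robot, y to its left, z up, the work surface at z = 0. Lengths are in m, angles in rad, forces in N, time in s.
With the tool pointing down it reaches from about 0.35 to 0.775 m from the base axis. Payload 5.5 kg.
Tool frame: the origin (TCP) lies midway between the tips of the shut fingers; the grasp point (between the pads) lies 19 mm behind it; z points along the fingers, y is the line along which they close (so a half turn about z gives the same grasp; the last joint's range is limited). The gripper opens to 85 mm and grips with 20 to 120 N. Pads are 22 mm wide; open, the fingers measure 114 mm over their backs; the gripper's body (76 mm by 85 mm) begins 54 mm behind the grasp point. The pads swing forward as they close: fully open they stand 13 mm farther back than shut.
Start: joints at [-1.457, 0.313, 0.046, 1.304, 0, 1.431], TCP at [0.144, -0.557, 0.231] pointing down, gripper open.
Joint ranges: [-2.76, 2.76], [-0.86, 1.69], [-1.03, 1.26], [-2.2, 2.34], [-1.47, 1.5], [-3.14, 3.14]. Speed limits (rad/s): [2.57, 2.57, 3.14, 3.14, 3.14, 3.14].

## Interface

Orientations are given as a unit quaternion [w, x, y, z].
In Python, from station import telemetry, optics, workorder gives the robot as it stands. The module is installed in compiled form; this text tells all that it offers.
- The arm moves only by the tool drive_tool, never from a script. Its argument "steps" is text: rows parted by semicolons, each of 6 numbers parted by spaces: the shift along the tool's x, y, z scaled (see below), then the turn, a rotation vector about the tool's x, y, z scaled (see below). A call has exactly 10 rows; each row is the pose to reach, as a shift and turn from the pose commanded when the call began, along the tool's axes at that moment; what a row does not reach only later rows make up. The controller multiplies each number of a shift by 0.1 m and each number of a turn by pi/2 rad. A row lasts 1/10 s, in which the tool goes at most 50 mm and 8.59 degrees, less where a joint would pass 70% of its speed; a pose out of reach is approached as far as the arm can. A call with a number of a shift or a turn outside -1 to 1 is refused whole. A call with a gripper value outside its range is refused whole. "grip" is the finger opening in mm, from 0 to 85.4, set as the call begins (left out, the last holds). The fingers move at their own pace and stop on an object; "force" is the grip in N (left out, the last holds). Time passes only in rows, so rows that repeat a pose let the fingers close, or fill a call up. It gives the time, the measured TCP pose, the force, the opening and the grip force at its end, in the units of the state.
- telemetry.state(): the state, without advancing time (a new reading comes with each control period).
- optics.read_camera(name): name is "scene" or "side" or "wrist"; returns the picture (384x512x3 uint8, red, green, blue); there is no depth.
- optics.calibration(name): a dict with "intrinsics" (3x3 intrinsics, pixels), "camera_from_world" (4x4, takes a point from world to camera coordinates). Camera axes: x right, y down, z forward; pixel columns grow to the right and rows downward; lengths in m; the calibration is good to about 2 mm. A picture is of the moment at which its call begins: read the wrist's pose just before it. calibration takes no time and is no camera call; for the wrist camera it gives the pose at the moment of the call.
- workorder.job_done(): hands the job in; it is judged then, once.
The state is a dict: "clock": time; "joint_pos": joint angles; "qd": joint speeds; "joint_torque": joint torques, N m; "tool_pos": TCP position; "tool_rot": TCP orientation; "wrist_force": force on the tool from outside, world axes, zero at the start; "torque": the same for the moment, N m; "width": opening from 0.0 (shut) to 1.0 (fully open); "gripper_force": force on a finger pad.
Only numpy, scipy, OpenCV 4.12 (cv2) and the standard library are available. Lean on these libraries where they do the work, as an engineer would, in place of code of your own. Each camera call takes 0.05 s, during which the arm holds its last target. There are 200 camera calls.

## Task

The four espresso cups have been set on the wrong saucers. Put every cup upright in the middle of the saucer of its own colour, moving only the cups and leaving the saucers where they are; make room by parking a cup on the empty black bar mat on the way. This is crockery: set each cup down gently, never drop it or tip it over.

Things in the scene. Friction and masses are not known exactly. Their poses are not given: they have to be found in the camera images.
- cup_white_mid (a point): off-white glazed espresso cup with a thin brown rim line, empty, standing upright, loose, about 130 g. 60 mm outside diameter (nearly straight wall from 20 mm up to the rim), 56 mm high, foot 40 mm across, wall 3.5 mm; one loop handle reaches 54 mm from the cup's axis. The point is on the cup's axis, 28 mm above the underside of its foot; z up, the handle points along +y, so the wall is free to be gripped across x. At the start it stands centred on a saucer of another colour
- cup_blue_mid (a point): sky-blue glazed espresso cup with a thin brown rim line, empty, standing upright, loose, about 130 g. 60 mm outside diameter (nearly straight wall from 20 mm up to the rim), 56 mm high, foot 40 mm across, wall 3.5 mm; one loop handle reaches 54 mm from the cup's axis. The point is on the cup's axis, 28 mm above the underside of its foot; z up, the handle points along +y, so the wall is free to be gripped across x. At the start it stands centred on a saucer of another colour
- cup_red_mid (a point): brick-red glazed espresso cup with a thin brown rim line, empty, standing upright, loose, about 130 g. 60 mm outside diameter (nearly straight wall from 20 mm up to the rim), 56 mm high, foot 40 mm across, wall 3.5 mm; one loop handle reaches 54 mm from the cup's axis. The point is on the cup's axis, 28 mm above the underside of its foot; z up, the handle points along +y, so the wall is free to be gripped across x. At the start it stands centred on a saucer of another colour
- cup_green_mid (a point): dark green glazed espresso cup with a thin brown rim line, empty, standing upright, loose, about 130 g. 60 mm outside diameter (nearly straight wall from 20 mm up to the rim), 56 mm high, foot 40 mm across, wall 3.5 mm; one loop handle reaches 54 mm from the cup's axis. The point is on the cup's axis, 28 mm above the underside of its foot; z up, the handle points along +y, so the wall is free to be gripped across x. At the start it stands centred on a saucer of another colour
- saucer_white: off-white saucer, the mate of the off-white cup, loose, about 160 g, lying on the counter. 120 mm outside diameter, rim 15 mm high; flat well 72 mm across whose floor, on which a cup's foot stands, is 5 mm above the underside. Origin: centre of its underside, z up
- saucer_blue: sky-blue saucer, the mate of the sky-blue cup, loose, about 160 g, lying on the counter. 120 mm outside diameter, rim 15 mm high; flat well 72 mm across whose floor, on which a cup's foot stands, is 5 mm above the underside. Origin: centre of its underside, z up
- saucer_red: brick-red saucer, the mate of the brick-red cup, loose, about 160 g, lying on the counter. 120 mm outside diameter, rim 15 mm high; flat well 72 mm across whose floor, on which a cup's foot stands, is 5 mm above the underside. Origin: centre of its underside, z up
- saucer_green: dark green saucer, the mate of the dark green cup, loose, about 160 g, lying on the counter. 120 mm outside diameter, rim 15 mm high; flat well 72 mm across whose floor, on which a cup's foot stands, is 5 mm above the underside. Origin: centre of its underside, z up
- bar_mat: square black ribbed rubber bar mat, 120 x 120 mm, 6 mm thick, stuck to the counter, empty: the free spot for a cup. Origin: centre of its underside, z up (top face at +6 mm), x and y along its sides
Mind the look-alikes: they are no part of the job. What is shaped like the part that bears cup_blue_mid but purple is not meant.

How it is judged:
On the way:
1. a cup has been parked: it stands upright, let go and at rest on the bar mat (((x of cup_white_mid in the frame of bar_mat between -0.06 and 0.06 m and y of cup_white_mid in the frame of bar_mat between -0.06 and 0.06 m and height (world z) of cup_white_mid below 0.04 m and angle between cup_white_mid's own z axis and vertical below 0.1 rad and linear speed of cup_white below 0.02 m/s and contact force between the fingers and cup_white below 0.1 N) or (x of cup_blue_mid in the frame of bar_mat between -0.06 and 0.06 m and y of cup_blue_mid in the frame of bar_mat between -0.06 and 0.06 m and height (world z) of cup_blue_mid below 0.04 m and angle between cup_blue_mid's own z axis and vertical below 0.1 rad and linear speed of cup_blue below 0.02 m/s and contact force between the fingers and cup_blue below 0.1 N) or (x of cup_red_mid in the frame of bar_mat between -0.06 and 0.06 m and y of cup_red_mid in the frame of bar_mat between -0.06 and 0.06 m and height (world z) of cup_red_mid below 0.04 m and angle between cup_red_mid's own z axis and vertical below 0.1 rad and linear speed of cup_red below 0.02 m/s and contact force between the fingers and cup_red below 0.1 N) or (x of cup_green_mid in the frame of bar_mat between -0.06 and 0.06 m and y of cup_green_mid in the frame of bar_mat between -0.06 and 0.06 m and height (world z) of cup_green_mid below 0.04 m and angle between cup_green_mid's own z axis and vertical below 0.1 rad and linear speed of cup_green below 0.02 m/s and contact force between the fingers and cup_green below 0.1 N))), for 0.2 s.
At the end, for the whole second after the job is handed in: Each cup stands upright (within 0.1 rad) and at rest in the well of the saucer of its own colour, its axis within 12 mm of the saucer's centre and its foot on the well's floor (within 5 mm); every saucer lies flat, within 30 mm of where it was at the start (horizontal distance between cup_white_mid and saucer_white below 0.012 m and z of cup_white_mid in the frame of saucer_white between 0.028 and 0.038 m and angle between each of cup_white_mid, saucer_white, cup_blue_mid, saucer_blue, cup_red_mid, saucer_red, cup_green_mid, saucer_green's own z axis and vertical below 0.1 rad and linear speed of each of cup_white, cup_blue, cup_red, cup_green below 0.02 m/s and distance of each of saucer_white, saucer_blue, saucer_red, saucer_green from where it was at the start of the episode below 0.03 m and horizontal distance between cup_blue_mid and saucer_blue below 0.012 m and z of cup_blue_mid in the frame of saucer_blue between 0.028 and 0.038 m and horizontal distance between cup_red_mid and saucer_red below 0.012 m and z of cup_red_mid in the frame of saucer_red between 0.028 and 0.038 m and horizontal distance between cup_green_mid and saucer_green below 0.012 m and z of cup_green_mid in the frame of saucer_green between 0.028 and 0.038 m); the robot touches nothing.
It fails at once if a cup is dropped (it moves faster than 0.6 m/s while no finger touches it) ((contact force between the fingers and cup_white below 0.05 N and linear speed of cup_white above 0.6 m/s) or (contact force between the fingers and cup_blue below 0.05 N and linear speed of cup_blue above 0.6 m/s) or (contact force between the fingers and cup_red below 0.05 N and linear speed of cup_red above 0.6 m/s) or (contact force between the fingers and cup_green below 0.05 N and linear speed of cup_green above 0.6 m/s)).
It fails at once if a cup is tipped by more than 45 degrees (angle between any of cup_white_mid, cup_blue_mid, cup_red_mid, cup_green_mid's own z axis and vertical above 0.785 rad).
It fails at once if a saucer is shifted or lifted by more than 30 mm (distance of any of saucer_white, saucer_blue, saucer_red, saucer_green from where it was at the start of the episode above 0.03 m).
It also fails if it takes over 144 s, if anything falls off the work surface, if the arm or the gripper's body presses on something with over 40 N, if the wrist force passes 120 N, or if a joint passes its speed limit or range.

## Working session

There is one attempt and no reset: what is moved stays moved. The work goes in short steps, Python scripts to look and compute and a tool call to move; the robot and the scene stay as the last step left them, time stands still between calls to the robot, and variables do not carry over. Pictures are saved under pics/ and viewed, at most 14 in all, crops included, and the job is handed in when it is done.

Besides the shell and the picture viewer there is one more tool, called as name(argument=value, ...) on one line, values as JSON. drive_tool: Moves the arm, as the interface text tells. Its arguments: {"type":"object","properties":{"steps":{"type":"string"},"grip":{"type":"number"},"force":{"type":"number"}},"required":["steps"]}

```bash
mkdir -p pics; python3 - <<'E'
from station import telemetry, optics
import cv2,numpy as np
print(telemetry.state())
for n in("scene","side"):
    im=optics.read_camera(n); np.save(f"{n}0.npy",im); cv2.imwrite(f"pics/{n}0.png",im[:,:,::-1])
    c=optics.calibration(n); print(n,c["intrinsics"].tolist(),np.round(c["camera_from_world"],4).tolist())
E
```

```text
{'clock': 0.0, 'joint_pos': array([-1.45660465e+00,  3.14024954e-01,  4.49666731e-02,  1.30359770e+00,
       -1.01748019e-05,  1.43122054e+00]), 'qd': array([ 0.00171332, -0.00112831,  0.0001338 , -0.0005924 ,  0.00069789,
       -0.00066987]), 'joint_torque': array([ 1.27100855e-03, -4.80631256e+01,  2.98530722e+01,  1.93957973e-02,
       -1.37752281e-04,  7.73541188e-06]), 'tool_pos': array([ 0.14429694, -0.5560662 ,  0.23038987]), 'tool_rot': array([-9.29815554e-04,  9.91960624e-01,  1.26543498e-01,  6.71409713e-06]), 'wrist_force': array([ 0.25647562,  0.27471342, -0.20238127]), 'torque': array([-0.01771682, -0.03940124, -0.02454413]), 'gripper_force': 0.0, 'width': 0.9998695252494084}
scene [[433.0434553901864, 0.0, 266.7454471453579], [0.0, 433.0434553901864, 191.85640570936468], [0.0, 0.0, 1.0]] [[0.2715, 0.9624, 0.0008, -0.1836], [0.7477, -0.2103, -0.6299, -0.3051], [-0.6061, 0.1716, -0.7767, 1.1716], [0.0, 0.0, 0.0, 1.0]]
side [[351.84046978805725, 0.0, 255.03032537843345], [0.0, 351.84046978805725, 196.6981079965259], [0.0, 0.0, 1.0]] [[-0.7869, -0.6171, 0.0064, 0.4136], [-0.3927, 0.4927, -0.7766, 0.1951], [0.4761, -0.6135, -0.63, 0.6136], [0.0, 0.0, 0.0, 1.0]]
```

View pics/scene0.png

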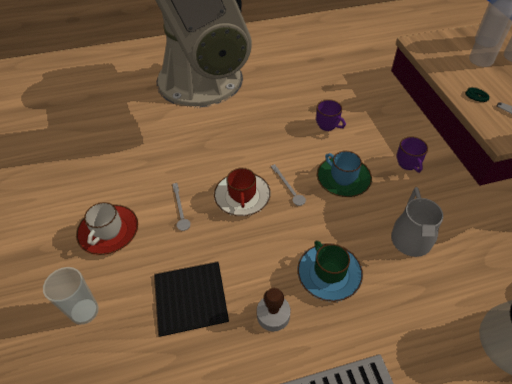

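View pics/side0.png

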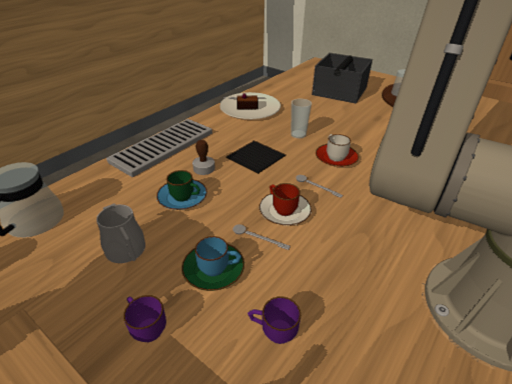

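The scene picture shows these cups and saucers:
- white cup on the red saucer at (107,226)
- red cup on the white saucer at (242,192)
- blue cup on the green saucer at (345,172)
- green cup on the blue saucer at (331,268)

The mat is at (191,298), and the purple cups at (329,115) and (412,153) are decoys. The side view shows the same layout, so there are two swaps. Look-alikes that could be taken for a target are the purple cups, the steel jug at (415,228) and the tumbler at (68,292).

```bash
cat > h.py <<'E'
import numpy as np,cv2
from scipy.optimize import least_squares
from station import optics
def ray(n,uv,z,cal=None):
    c=cal or optics.calibration(n); T=c["camera_from_world"]; R=T[:3,:3]; o=-R.T@T[:3,3]
    uv=np.atleast_2d(np.array(uv,float)); d=np.c_[uv,np.ones(len(uv))]@np.linalg.inv(c["intrinsics"]).T@R
    return (o+d*((z-o[2])/d[:,2])[:,None])[:,:2]
def proj(n,p,cal=None):
    c=cal or optics.calibration(n); q=c["intrinsics"]@(c["camera_from_world"]@np.r_[p,1])[:3]; return q[:2]/q[2]
def circ(P,r,c0):
    s=least_squares(lambda c:np.hypot(*(P-c).T)-r,c0,loss="cauchy",f_scale=.0015); return s.x,np.sum(abs(s.fun)<.003)
def mask(im,col):
    h,s,v=[a.astype(int) for a in cv2.split(cv2.cvtColor(im,cv2.COLOR_RGB2HSV))]
    m={"red":((h<6)|(h>172))&(s>150)&(v>50),"green":(h>60)&(h<95)&(s>80)&(v<140),"blue":(h>95)&(h<115)&(s>80)&(v>50),
       "white":(s<70)&(v>130),"mat":(v<45)}[col]
    return m.astype(np.uint8)
E
python3 - <<'E'
from h import *
S={"white":{"scene":(242,192),"side":(285,207)},"red":{"scene":(107,228),"side":(337,154)},"green":{"scene":(344,177),"side":(213,265)},"blue":{"scene":(331,273),"side":(182,193)}}
H={"red_on_white":((242,203),(271,188)),"white_on_red":((92,239),(347,153)),"blue_on_green":((328,158),(237,257)),"green_on_blue":((319,246),(197,190))}
for c,d in S.items():
    for n,uv in d.items():
        im=np.load(n+"0.npy"); m=mask(im,c); w=np.zeros_like(m); cv2.circle(w,uv,48,1,-1); m&=w
        pts=np.vstack([k[:,0] for k in cv2.findContours(m,0,1)[0]if len(k)>15])
        print(c,n,len(pts),*circ(ray(n,pts,.014),.06,ray(n,[uv],.005)[0]))
for k,(a,b) in H.items(): print(k,"handle tip",ray("scene",a,.035),ray("side",b,.035))
im=np.load("scene0.npy"); m=mask(im,"mat"); w=np.zeros_like(m); cv2.circle(w,(191,298),60,1,-1); m=cv2.morphologyEx(m&w,3,np.ones((7,7)))
r=cv2.findContours(m,0,1)[0]; k=max(r,key=cv2.contourArea); print("mat",cv2.minAreaRect((ray("scene",k[:,0],.006)*1000).astype(np.float32)))
E
```

```text
white scene 189 [0.42108216 0.01358032] 53
white side 230 [0.43209046 0.00797529] 52
red scene 199 [ 0.43612854 -0.25968242] 67
red side 104 [ 0.44745898 -0.27026696] 39
green scene 145 [0.43204689 0.24239777] 53
green side 201 [0.44742362 0.23408118] 60
blue scene 211 [0.64300868 0.12979294] 73
blue side 140 [0.65604296 0.12064384] 52
red_on_white handle tip [[0.46923907 0.00723907]] [[ 4.78852294e-01 -3.56718023e-04]]
white_on_red handle tip [[ 0.47579692 -0.28208318]] [[ 0.41021772 -0.25110444]]
blue_on_green handle tip [[0.40010588 0.21586927]] [[0.40432406 0.20940842]]
green_on_blue handle tip [[0.60489465 0.12021058]] [[0.60798959 0.11231922]]
mat ((625.6729125976562, -127.01199340820312), (117.99640655517578, 117.89042663574219), 87.02608489990234)
```

```bash
python3 - <<'E'
import numpy as np,cv2
im=np.load("scene0.npy")[140:310,60:390,::-1]
cv2.imwrite("pics/crop1.png",cv2.resize(im,None,fx=2.4,fy=2.4,interpolation=2))
E
```

```text
(no output)
```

View pics/crop1.png

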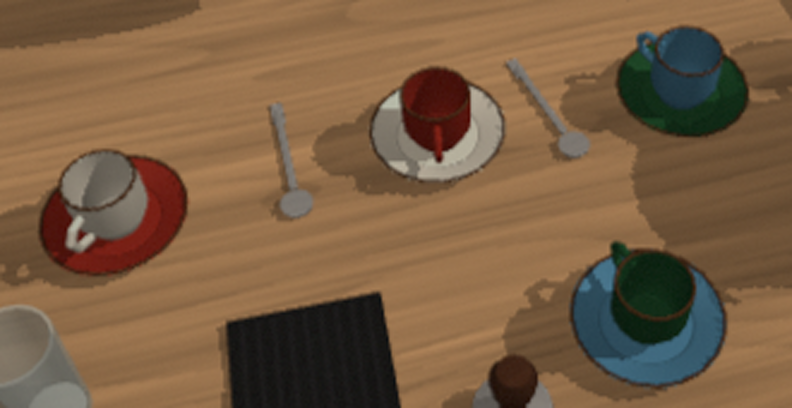

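The crop confirms the choice: the cups are the glazed ones standing on saucers, and all four handles lie roughly along world x. I'll turn the tool to yaw π so it grips along y for every cup, and go to the white cup on the red saucer first.

drive_tool(steps="0.1 -0.07 0 0 0 -0.09; 0.2 -0.14 0 0 0 -0.18; 0.3 -0.21 0 0 0 -0.27; 0.4 -0.28 0 0 0 -0.36; 0.5 -0.35 0 0 0 -0.45; 0.6 -0.42 0 0 0 -0.54; 0.7 -0.49 0 0 0 -0.63; 0.8 -0.56 0 0 0 -0.72; 0.9 -0.63 0 0 0 -0.81; 1 -0.7 0 0 0 -0.9", grip=85)

```text
clock: 1.1
tool_pos: [0.2238, -0.463, 0.2308]
tool_rot: [-0.0, 0.67, 0.742, 0.0]
wrist_force: [-0.0, -0.8, -0.2]
width: 0.998
gripper_force: 0.0
```

drive_tool(steps="0.1 0.1 0 0 0 -0.094; 0.2 0.2 0 0 0 -0.188; 0.3 0.3 0 0 0 -0.282; 0.4 0.4 0 0 0 -0.376; 0.5 0.5 0 0 0 -0.47; 0.6 0.6 0 0 0 -0.564; 0.7 0.7 0 0 0 -0.658; 0.8 0.8 0 0 0 -0.752; 0.9 0.9 0 0 0 -0.845; 1 1 0 0 0 -0.938")

```text
clock: 2.1
tool_pos: [0.3136, -0.3538, 0.2309]
tool_rot: [-0.0, -0.003, 1.0, 0.0]
wrist_force: [1.3, -0.3, -0.8]
width: 0.998
gripper_force: 0.0
```

drive_tool(steps="-0.15 0.13 0 0 0 0; -0.3 0.26 0 0 0 0; -0.45 0.4 0 0 0 0; -0.6 0.53 0 0 0 0; -0.75 0.67 0 0 0 0; -0.9 0.8 0 0 0 0; -1 0.89 0 0 0 0; -1 0.89 0 0 0 0; -1 0.89 0 0 0 0; -1 0.89 0 0 0 0")

```text
clock: 3.1
tool_pos: [0.413, -0.2661, 0.2312]
tool_rot: [-0.0, 0.001, 1.0, -0.0]
wrist_force: [-0.4, -0.5, 0.3]
width: 0.995
gripper_force: 0.0
```

```bash
cat >> h.py <<'E'
def snap(tag):
    from station import telemetry
    s=telemetry.state(); c=optics.calibration("wrist"); im=optics.read_camera("wrist"); np.savez(f"{tag}.npz",im=im,K=c["intrinsics"],T=c["camera_from_world"])
    cv2.imwrite(f"pics/{tag}.png",im[:,:,::-1]); print("tcp",np.round(s["tool_pos"],4)); return im,c
def free(P,c0,r0):  # circle with free radius, robust
    s=least_squares(lambda c:np.hypot(*(P-c[:2]).T)-c[2],[*c0,r0],loss="cauchy",f_scale=.001); return np.round(s.x,4),np.sum(abs(s.fun)<.002)
E
python3 - <<'E'
from h import *
im,c=snap("w1"); T=c["camera_from_world"]; print(np.round(-T[:3,:3].T@T[:3,3],3),np.round(T[:3,:3],2).tolist())
print(proj("wrist",[.442,-.265,.005],c),proj("wrist",[.442,-.265,.061],c))
E
```

```text
tcp [ 0.413  -0.2661  0.2312]
[ 0.336 -0.266  0.373] [[0.0, 1.0, -0.0], [0.95, -0.0, 0.3], [0.3, -0.0, -0.95]]
[256.21550805 185.88600756] [256.38168372 200.50043496]
```

View pics/w1.png

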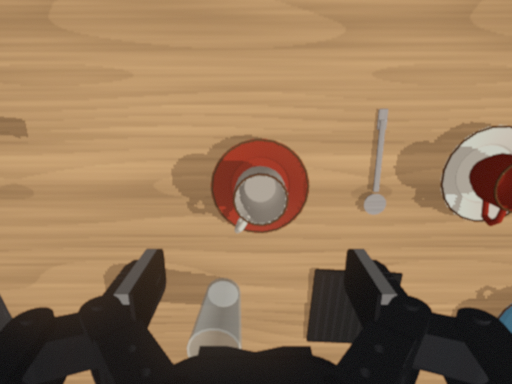

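The wrist view shows the red saucer at (260,186) with the white cup's rim at (261,199) and its handle at (240,225). The white saucer is at (490,175) and part of the mat shows at (340,305).

```bash
cat >> h.py <<'E'
def saucer(im,c,col,uv,rad=62):
    m=mask(im,col); w=np.zeros_like(m); cv2.circle(w,tuple(int(a) for a in uv),rad,1,-1); m=cv2.morphologyEx(m&w,2,np.ones((3,3)))
    k=max(cv2.findContours(m,0,1)[0],key=cv2.contourArea)[:,0]; h=cv2.convexHull(k)[:,0]
    P=ray("",k,.0145,c); return free(P,ray("",[uv],.01,c)[0],.058)
def rim(im,c,uv,zr,rad=40):   # brown/dark rim edge of a cup by Canny, circle r~30 mm at height zr
    e=cv2.Canny(cv2.GaussianBlur(im,(3,3),0),40,100); w=np.zeros_like(e); cv2.circle(w,tuple(int(a) for a in uv),rad,255,-1); v,u=np.nonzero(e&w)
    P=ray("",np.c_[u,v],zr,c); best=None; c0=ray("",[uv],zr,c)[0]
    for dx in np.arange(-.012,.0121,.003):
        for dy in np.arange(-.012,.0121,.003):
            s=least_squares(lambda q:np.hypot(*(P-q).T)-.0295,c0+[dx,dy],loss="cauchy",f_scale=.001); n=np.sum(abs(s.fun)<.0012)
            if best is None or n>best[1]: best=(np.round(s.x,4),n)
    return best
E
python3 - <<'E'
from h import *
d=np.load("w1.npz"); im=d["im"]; c={"intrinsics":d["K"],"camera_from_world":d["T"]}
print(saucer(im,c,"red",(260,186)),rim(im,c,(261,199),.061))
E
```

```text
(array([ 0.4404, -0.2583,  0.0524]), np.int64(183)) (array([ 0.4409, -0.2612]), np.int64(107))
```

```bash
python3 - <<'E'
from h import *
d=np.load("w1.npz"); im=d["im"]; c={"intrinsics":d["K"],"camera_from_world":d["T"]}
print(ray("",[(211,186),(309,186),(260,139),(260,233)],.0145,c))
e=cv2.Canny(im,40,100); v,u=np.nonzero(e); P=ray("",np.c_[u,v],.0145,c); k=np.hypot(*(P-[.441,-.262]).T)<.075; P=P[k]; 
print(free(P[np.hypot(*(P-[.441,-.262]).T)>.045],(.441,-.262),.06))
E
```

```text
[[ 0.43934164 -0.31941453]
 [ 0.43947437 -0.20156989]
 [ 0.38324022 -0.26067758]
 [ 0.50112933 -0.26026026]]
(array([ 0.4413, -0.2611,  0.0586]), np.int64(356))
```

drive_tool(steps="-0.07 0.01 0.15 0 0 0; -0.14 0.02 0.3 0 0 0; -0.21 0.04 0.45 0 0 0; -0.28 0.05 0.6 0 0 0; -0.28 0.05 0.75 0 0 0; -0.28 0.05 0.9 0 0 0; -0.28 0.05 1 0 0 0; -0.28 0.05 1 0 0 0; -0.28 0.05 1 0 0 0; -0.28 0.05 1 0 0 0")

```text
clock: 4.15
tool_pos: [0.4419, -0.2612, 0.1321]
tool_rot: [0.001, 0.0, 1.0, -0.001]
wrist_force: [-0.8, -0.0, -1.1]
width: 0.996
gripper_force: 0.0
```

```bash
cat >> h.py <<'E'
def saucer(im,c,g,z=.0145):
    e=cv2.Canny(im,40,100); v,u=np.nonzero(e); P=ray("",np.c_[u,v],z,c); d=np.hypot(*(P-g).T); return free(P[(d>.048)&(d<.072)],g,.059)
E
python3 - <<'E'
from h import *
im,c=snap("w2"); g=np.array([.441,-.261])
print(saucer(im,c,g),rim(im,c,proj("",[*g,.061],c),.061,75))
E
```

```text
tcp [ 0.4419 -0.2612  0.1321]
(array([ 0.4413, -0.2609,  0.0584]), np.int64(608)) (array([ 0.4416, -0.261 ]), np.int64(245))
```

View pics/w2.png

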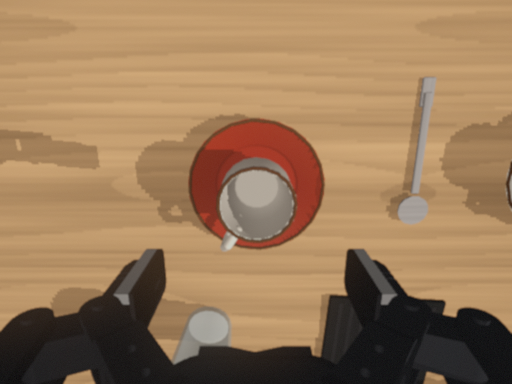

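The wrist close-up shows the white cup centred on the red saucer, with its rim at (257,205) and handle at (229,241). The handle is clear of both finger paths, so I'll descend and grip.

drive_tool(steps="0 0 0.12 0 0 0; 0 0 0.24 0 0 0; 0 0 0.36 0 0 0; 0 0 0.48 0 0 0; 0 0 0.6 0 0 0; 0 0 0.72 0 0 0; 0 0 0.84 0 0 0; 0 0 0.94 0 0 0; 0 0 1 0 0 0; 0 0 1 0 0 0")

```text
clock: 5.2
tool_pos: [0.441, -0.2603, 0.0303]
tool_rot: [-0.001, 0.0, 1.0, 0.0]
wrist_force: [-0.5, -0.1, 0.6]
width: 0.996
gripper_force: 0.0
```

drive_tool(steps="0 0 0.05 0 0 0; 0 0 0.1 0 0 0; 0 0 0.14 0 0 0; 0 0 0.14 0 0 0; 0 0 0.14 0 0 0; 0 0 0.14 0 0 0; 0 0 0.14 0 0 0; 0 0 0.14 0 0 0; 0 0 0.14 0 0 0; 0 0 0.14 0 0 0")

```text
clock: 6.2
tool_pos: [0.4416, -0.2607, 0.0174]
tool_rot: [0.0, 0.0, 1.0, -0.0]
wrist_force: [0.3, 0.6, -1.1]
width: 0.997
gripper_force: 0.0
```

drive_tool(steps="0 0 0 0 0 0; 0 0 0 0 0 0; 0 0 0 0 0 0; 0 0 0 0 0 0; 0 0 0 0 0 0; 0 0 0 0 0 0; 0 0 0 0 0 0; 0 0 0 0 0 0; 0 0 0 0 0 0; 0 0 0 0 0 0", grip=50, force=25)

```text
clock: 7.2
tool_pos: [0.4416, -0.2606, 0.0175]
tool_rot: [0.0, 0.0, 1.0, -0.0]
wrist_force: [-0.5, 2.2, 5.6]
width: 0.683
gripper_force: 26.9
```

drive_tool(steps="0 0 -0.04 0 0 0; 0 0 -0.12 0 0 0; 0 0 -0.24 0 0 0; 0 0 -0.38 0 0 0; 0 0 -0.52 0 0 0; 0 0 -0.66 0 0 0; 0 0 -0.8 0 0 0; 0 0 -0.92 0 0 0; 0 0 -1 0 0 0; 0 0 -1 0 0 0")

```text
clock: 8.2
tool_pos: [0.4422, -0.2613, 0.1188]
tool_rot: [0.001, 0.0, 1.0, -0.001]
wrist_force: [0.5, -0.1, -2.1]
width: 0.688
gripper_force: 27.3
```

drive_tool(steps="-0.04 0.03 0 0 0 0; -0.12 0.09 0 0 0 0; -0.22 0.16 0 0 0 0; -0.32 0.23 0 0 0 0; -0.42 0.31 0 0 0 0; -0.52 0.38 0 0 0 0; -0.62 0.45 0 0 0 0; -0.72 0.52 0 0 0 0; -0.82 0.6 0 0 0 0; -0.92 0.67 0 0 0 0")

```text
clock: 9.2
tool_pos: [0.5344, -0.193, 0.1173]
tool_rot: [-0.0, 0.0, 1.0, -0.0]
wrist_force: [-0.6, 0.5, -1.7]
width: 0.686
gripper_force: 27.2
```

drive_tool(steps="-0.1 0.07 0 0 0 0; -0.2 0.15 0 0 0 0; -0.3 0.22 0 0 0 0; -0.4 0.29 0 0 0 0; -0.5 0.36 0 0 0 0; -0.6 0.44 0 0 0 0; -0.7 0.51 0 0 0 0; -0.8 0.58 0 0 0 0; -0.88 0.64 0 0 0 0; -0.92 0.67 0 0 0 0")

```text
clock: 10.2
tool_pos: [0.6265, -0.1261, 0.1172]
tool_rot: [0.0, 0.0, 1.0, -0.0]
wrist_force: [0.2, -0.5, -2.1]
width: 0.684
gripper_force: 27.2
```

```bash
python3 - <<'E'
from h import *
from station import telemetry
snap("w3"); s=telemetry.state(); print(s["width"],s["gripper_force"],s["wrist_force"])
for n in("scene",):
    im=optics.read_camera(n); cv2.imwrite("pics/s3.png",im[:,:,::-1])
E
```

```text
tcp [ 0.6265 -0.1261  0.1172]
0.6868376354614042 27.23655102260409 [ 0.86780696 -0.8614477  -1.04782167]
```

View pics/w3.png

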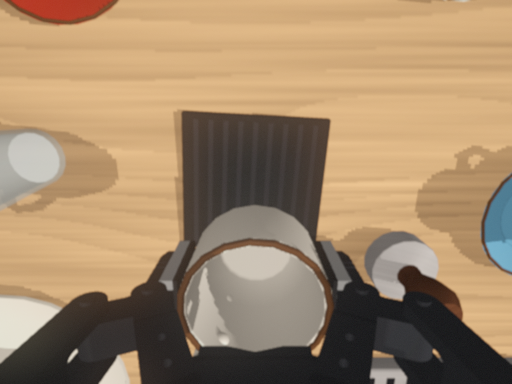

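The cup hangs upright over the mat (mat from (182,110) to (328,120)), with the tamper at (402,265) to its right. I'll check the tamper's clearance while lowering.

```bash
python3 - <<'E'
from h import *
print("tamper base scene",ray("scene",[(258,315),(274,325),(290,315)],.015),"knob",ray("scene",[(274,295)],.07), "side base",ray("side",[(203,168)],.01),"knob",ray("side",[(202,148)],.06))
d=np.load("w3.npz"); c={"intrinsics":d["K"],"camera_from_world":d["T"]}
print("mat far edge",ray("",[(182,111),(328,120)],.006,c))
E
```

```text
tamper base scene [[ 6.94614456e-01 -2.06112732e-02]
 [ 7.18775508e-01  6.13737111e-04]
 [ 7.09348721e-01  3.16983501e-02]] knob [[0.69194182 0.00769482]] side base [[0.68801247 0.0148201 ]] knob [[0.69940042 0.00080897]]
mat far edge [[ 0.5608675  -0.18405691]
 [ 0.56780634 -0.06833159]]
```

drive_tool(steps="0 0 0.1 0 0 0; 0 0 0.22 0 0 0; 0 0 0.34 0 0 0; 0 0 0.46 0 0 0; 0 0 0.58 0 0 0; 0 0 0.7 0 0 0; 0 0 0.82 0 0 0; 0 0 0.91 0 0 0; 0 0 0.95 0 0 0; 0 0 0.97 0 0 0")

```text
clock: 11.3
tool_pos: [0.6255, -0.1267, 0.0197]
tool_rot: [-0.0, 0.0, 1.0, 0.0]
wrist_force: [0.8, 0.4, -2.0]
width: 0.685
gripper_force: 27.2
```

drive_tool(steps="0 0 0.003 0 0 0; 0 0 0.006 0 0 0; 0 0 0.009 0 0 0; 0 0 0.012 0 0 0; 0 0 0.015 0 0 0; 0 0 0.018 0 0 0; 0 0 0.02 0 0 0; 0 0 0.02 0 0 0; 0 0 0.02 0 0 0; 0 0 0.02 0 0 0")

```text
clock: 12.3
tool_pos: [0.6258, -0.1268, 0.0186]
tool_rot: [0.0, 0.0, 1.0, -0.0]
wrist_force: [-0.4, 0.0, 2.0]
width: 0.688
gripper_force: 27.3
```

drive_tool(steps="0 0 0 0 0 0; 0 0 0 0 0 0; 0 0 0 0 0 0; 0 0 0 0 0 0; 0 0 0 0 0 0; 0 0 0 0 0 0; 0 0 0 0 0 0; 0 0 0 0 0 0; 0 0 0 0 0 0; 0 0 0 0 0 0", grip=82)

```text
clock: 13.3
tool_pos: [0.6256, -0.1268, 0.0183]
tool_rot: [0.0, 0.0, 1.0, -0.0]
wrist_force: [0.4, 0.3, 1.7]
width: 0.961
gripper_force: 0.0
```

drive_tool(steps="0 0 -0.05 0 0 0; 0 0 -0.15 0 0 0; 0 0 -0.28 0 0 0; 0 0 -0.42 0 0 0; 0 0 -0.56 0 0 0; 0 0 -0.7 0 0 0; 0 0 -0.84 0 0 0; 0 0 -0.95 0 0 0; 0 0 -1 0 0 0; 0 0 -1 0 0 0")

```text
clock: 14.3
tool_pos: [0.6262, -0.1269, 0.1193]
tool_rot: [0.001, 0.0, 1.0, -0.0]
wrist_force: [0.4, 0.1, -1.0]
width: 0.96
gripper_force: 0.0
```

drive_tool(steps="0.05 0.03 0 0 0 0; 0.15 0.1 0 0 0 0; 0.26 0.18 0 0 0 0; 0.37 0.25 0 0 0 0; 0.48 0.33 0 0 0 0; 0.59 0.41 0 0 0 0; 0.7 0.48 0 0 0 0; 0.8 0.55 0 0 0 0; 0.9 0.62 0 0 0 0; 1 0.69 0 0 0 0")

```text
clock: 15.3
tool_pos: [0.5247, -0.0572, 0.118]
tool_rot: [-0.0, 0.0, 1.0, 0.0]
wrist_force: [-0.2, -0.6, 0.1]
width: 0.961
gripper_force: 0.0
```

drive_tool(steps="0.1 0.07 0 0 0 0; 0.22 0.15 0 0 0 0; 0.34 0.23 0 0 0 0; 0.46 0.32 0 0 0 0; 0.58 0.4 0 0 0 0; 0.7 0.48 0 0 0 0; 0.82 0.57 0 0 0 0; 0.92 0.64 0 0 0 0; 0.99 0.69 0 0 0 0; 0.99 0.69 0 0 0 0")

```text
clock: 16.3
tool_pos: [0.4257, 0.012, 0.1183]
tool_rot: [-0.0, -0.0, 1.0, -0.0]
wrist_force: [0.5, -0.7, -0.7]
width: 0.964
gripper_force: 0.0
```

```bash
python3 - <<'E'
from h import *
im,c=snap("w4"); g=np.array([.427,.0105])
print(saucer(im,c,g),rim(im,c,proj("",[*g,.061],c),.061,75))
E
```

```text
tcp [0.4257 0.012  0.1183]
(array([0.4262, 0.014 , 0.0576]), np.int64(789)) (array([0.429 , 0.0146]), np.int64(207))
```

View pics/w4.png

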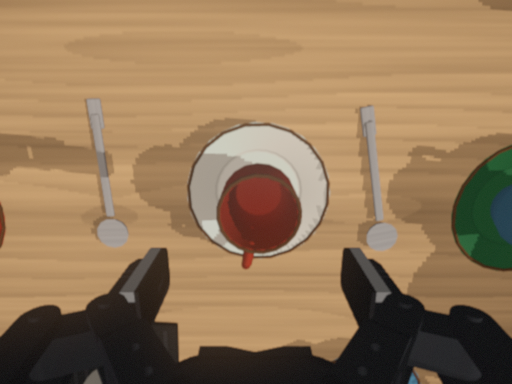

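The wrist view shows the red cup on the white saucer, with its rim at (259,209), handle at (248,258) and the saucer spanning columns 188–329 and rows 123–258. The spoons are clear.

```bash
python3 - <<'E'
from h import *
d=np.load("w4.npz"); c={"intrinsics":d["K"],"camera_from_world":d["T"]}
print(ray("",[(188,190),(329,190),(258,123),(258,258)],.0148,c).round(4), ray("",[(217,209),(302,209),(259,251)],.061,c).round(4))
for r in(.028,.03): 
    g=np.array([.428,.014]); print(rim(d["im"],c,proj("",[*g,.061],c),.061,75))
E
```

```text
[[ 0.4228 -0.0437]
 [ 0.4228  0.0728]
 [ 0.3686  0.014 ]
 [ 0.4858  0.0144]] [[ 0.4224 -0.0143]
 [ 0.4224  0.0439]
 [ 0.4543  0.0146]]
(array([0.429 , 0.0148]), np.int64(207))
(array([0.429 , 0.0148]), np.int64(207))
```

drive_tool(steps="-0.02 0.02 0.1 0 0 0; -0.02 0.02 0.22 0 0 0; -0.02 0.02 0.34 0 0 0; -0.02 0.02 0.46 0 0 0; -0.02 0.02 0.58 0 0 0; -0.02 0.02 0.7 0 0 0; -0.02 0.02 0.82 0 0 0; -0.02 0.02 0.92 0 0 0; -0.02 0.02 1 0 0 0; -0.02 0.02 1 0 0 0", grip=85)

```text
clock: 17.35
tool_pos: [0.428, 0.0134, 0.017]
tool_rot: [-0.001, 0.0, 1.0, 0.0]
wrist_force: [-0.6, 0.2, 0.2]
width: 0.996
gripper_force: 0.0
```

drive_tool(steps="0 0 0 0 0 0; 0 0 0 0 0 0; 0 0 0 0 0 0; 0 0 0 0 0 0; 0 0 0 0 0 0; 0 0 0 0 0 0; 0 0 0 0 0 0; 0 0 0 0 0 0; 0 0 0 0 0 0; 0 0 0 0 0 0", grip=50)

```text
clock: 18.35
tool_pos: [0.4293, 0.0134, 0.0189]
tool_rot: [0.001, 0.0, 1.0, -0.0]
wrist_force: [-1.0, 1.9, 6.2]
width: 0.702
gripper_force: 27.1
```

drive_tool(steps="0 0 -0.04 0 0 0; 0 0 -0.12 0 0 0; 0 0 -0.24 0 0 0; 0 0 -0.38 0 0 0; 0 0 -0.52 0 0 0; 0 0 -0.66 0 0 0; 0 0 -0.8 0 0 0; 0 0 -0.92 0 0 0; 0 0 -1 0 0 0; 0 0 -1 0 0 0")

```text
clock: 19.35
tool_pos: [0.4295, 0.0132, 0.1194]
tool_rot: [0.001, 0.0, 1.0, -0.0]
wrist_force: [0.4, 0.2, -1.4]
width: 0.7
gripper_force: 27.4
```

drive_tool(steps="0 -0.04 0 0 0 0; 0 -0.12 0 0 0 0; -0.01 -0.22 0 0 0 0; -0.02 -0.32 0 0 0 0; -0.02 -0.42 0 0 0 0; -0.03 -0.52 0 0 0 0; -0.03 -0.62 0 0 0 0; -0.04 -0.72 0 0 0 0; -0.04 -0.82 0 0 0 0; -0.05 -0.92 0 0 0 0")

```text
clock: 20.35
tool_pos: [0.4336, -0.0795, 0.1183]
tool_rot: [-0.0, 0.0, 1.0, -0.0]
wrist_force: [0.6, -0.4, -1.7]
width: 0.7
gripper_force: 27.4
```

drive_tool(steps="0 -0.1 0 0 0 0; 0 -0.2 0 0 0 0; -0.01 -0.3 0 0 0 0; -0.02 -0.4 0 0 0 0; -0.02 -0.5 0 0 0 0; -0.03 -0.6 0 0 0 0; -0.03 -0.7 0 0 0 0; -0.04 -0.8 0 0 0 0; -0.04 -0.9 0 0 0 0; -0.05 -1 0 0 0 0")

```text
clock: 21.35
tool_pos: [0.4385, -0.1795, 0.1183]
tool_rot: [-0.0, 0.0, 1.0, -0.0]
wrist_force: [0.0, -0.3, -1.9]
width: 0.695
gripper_force: 27.4
```

drive_tool(steps="0 -0.1 0 0 0 0; 0 -0.2 0 0 0 0; -0.01 -0.3 0 0 0 0; -0.02 -0.4 0 0 0 0; -0.02 -0.5 0 0 0 0; -0.03 -0.6 0 0 0 0; -0.03 -0.7 0 0 0 0; -0.03 -0.78 0 0 0 0; -0.03 -0.825 0 0 0 0; -0.03 -0.825 0 0 0 0")

```text
clock: 22.35
tool_pos: [0.4415, -0.2618, 0.1183]
tool_rot: [0.0, 0.001, 1.0, -0.0]
wrist_force: [-0.0, 0.4, -1.3]
width: 0.702
gripper_force: 27.4
```

```bash
python3 - <<'E'
from h import *
im,c=snap("w5"); print(saucer(im,c,np.array([.441,-.261])), rim(im,c,proj("",[.4405,-.261,.16],c),.16,95))
E
```

```text
tcp [ 0.4415 -0.2618  0.1183]
(array([ 0.4419, -0.2611,  0.0589]), np.int64(462)) (array([ 0.4397, -0.2619]), np.int64(374))
```

View pics/w5.png

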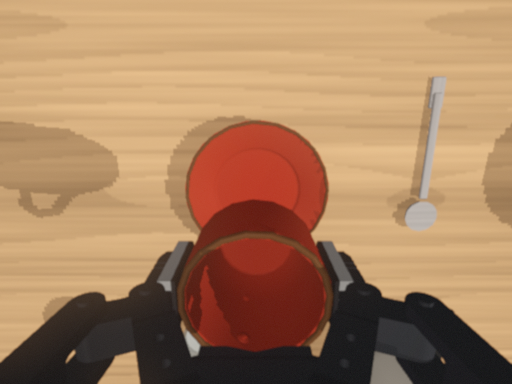

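The red cup hangs upright above the red saucer, which has no shift. I'll lower it with a 2 mm x correction.

drive_tool(steps="-0.02 0 0.1 0 0 0; -0.02 0 0.22 0 0 0; -0.02 0 0.34 0 0 0; -0.02 0 0.46 0 0 0; -0.02 0 0.58 0 0 0; -0.02 0 0.7 0 0 0; -0.02 0 0.82 0 0 0; -0.02 0 0.91 0 0 0; -0.02 0 0.96 0 0 0; -0.02 0 0.975 0 0 0")

```text
clock: 23.4
tool_pos: [0.4432, -0.261, 0.0201]
tool_rot: [-0.0, 0.0, 1.0, 0.0]
wrist_force: [0.0, 0.1, -1.5]
width: 0.702
gripper_force: 27.4
```

drive_tool(steps="0 0 0.003 0 0 0; 0 0 0.006 0 0 0; 0 0 0.009 0 0 0; 0 0 0.012 0 0 0; 0 0 0.015 0 0 0; 0 0 0.018 0 0 0; 0 0 0.021 0 0 0; 0 0 0.025 0 0 0; 0 0 0.025 0 0 0; 0 0 0.025 0 0 0")

```text
clock: 24.4
tool_pos: [0.4437, -0.2612, 0.0189]
tool_rot: [0.0, 0.0, 1.0, -0.0]
wrist_force: [-2.0, 1.8, 4.5]
width: 0.703
gripper_force: 27.8
```

drive_tool(steps="0 0 0 0 0 0; 0 0 0 0 0 0; 0 0 0 0 0 0; 0 0 0 0 0 0; 0 0 0 0 0 0; 0 0 0 0 0 0; 0 0 0 0 0 0; 0 0 0 0 0 0; 0 0 0 0 0 0; 0 0 0 0 0 0", grip=82)

```text
clock: 25.4
tool_pos: [0.4435, -0.2612, 0.0183]
tool_rot: [-0.0, 0.0, 1.0, -0.0]
wrist_force: [-0.4, -0.8, -0.0]
width: 0.965
gripper_force: 0.0
```

drive_tool(steps="0 0 -0.05 0 0 0; 0 0 -0.15 0 0 0; 0 0 -0.28 0 0 0; 0 0 -0.42 0 0 0; 0 0 -0.56 0 0 0; 0 0 -0.7 0 0 0; 0 0 -0.84 0 0 0; 0 0 -0.95 0 0 0; 0 0 -1 0 0 0; 0 0 -1 0 0 0")

```text
clock: 26.4
tool_pos: [0.444, -0.2615, 0.1193]
tool_rot: [0.001, 0.0, 1.0, -0.001]
wrist_force: [0.4, -0.6, -0.7]
width: 0.96
gripper_force: 0.0
```

drive_tool(steps="-0.05 0.03 0 0 0 0; -0.13 0.1 0 0 0 0; -0.22 0.17 0 0 0 0; -0.32 0.24 0 0 0 0; -0.42 0.31 0 0 0 0; -0.52 0.38 0 0 0 0; -0.62 0.45 0 0 0 0; -0.72 0.52 0 0 0 0; -0.82 0.6 0 0 0 0; -0.91 0.67 0 0 0 0")

```text
clock: 27.4
tool_pos: [0.5355, -0.1935, 0.1183]
tool_rot: [0.0, 0.0, 1.0, -0.0]
wrist_force: [-0.2, -0.3, -0.8]
width: 0.959
gripper_force: 0.0
```

drive_tool(steps="-0.1 0.07 0 0 0 0; -0.2 0.15 0 0 0 0; -0.3 0.22 0 0 0 0; -0.4 0.29 0 0 0 0; -0.5 0.36 0 0 0 0; -0.6 0.44 0 0 0 0; -0.7 0.51 0 0 0 0; -0.8 0.58 0 0 0 0; -0.88 0.64 0 0 0 0; -0.91 0.67 0 0 0 0")

```text
clock: 28.4
tool_pos: [0.6266, -0.1266, 0.1182]
tool_rot: [0.0, -0.0, 1.0, -0.0]
wrist_force: [-0.9, -0.0, 0.2]
width: 0.962
gripper_force: 0.0
```

```bash
python3 - <<'E'
from h import *
im,c=snap("w6"); print(rim(im,c,proj("",[.626,-.127,.062],c),.062,75))
E
```

```text
tcp [ 0.6266 -0.1266  0.1182]
(array([ 0.6258, -0.1264]), np.int64(244))
```

drive_tool(steps="0.005 0 0.1 0 0 0; 0.005 0 0.22 0 0 0; 0.005 0 0.34 0 0 0; 0.005 0 0.46 0 0 0; 0.005 0 0.58 0 0 0; 0.005 0 0.7 0 0 0; 0.005 0 0.82 0 0 0; 0.005 0 0.92 0 0 0; 0.005 0 1 0 0 0; 0.005 0 1 0 0 0", grip=85)

```text
clock: 29.45
tool_pos: [0.6242, -0.127, 0.0168]
tool_rot: [-0.001, 0.0, 1.0, 0.0]
wrist_force: [-0.3, 0.1, -0.2]
width: 0.998
gripper_force: 0.0
```

drive_tool(steps="0 0 0 0 0 0; 0 0 0 0 0 0; 0 0 0 0 0 0; 0 0 0 0 0 0; 0 0 0 0 0 0; 0 0 0 0 0 0; 0 0 0 0 0 0; 0 0 0 0 0 0; 0 0 0 0 0 0; 0 0 0 0 0 0", grip=50)

```text
clock: 30.45
tool_pos: [0.6257, -0.1274, 0.0191]
tool_rot: [0.001, 0.0, 1.0, -0.0]
wrist_force: [-0.2, 2.0, 5.3]
width: 0.687
gripper_force: 27.2
```

drive_tool(steps="0 0 -0.04 0 0 0; 0 0 -0.12 0 0 0; 0 0 -0.24 0 0 0; 0 0 -0.38 0 0 0; 0 0 -0.52 0 0 0; 0 0 -0.66 0 0 0; 0 0 -0.8 0 0 0; 0 0 -0.92 0 0 0; 0 0 -1 0 0 0; 0 0 -1 0 0 0")

```text
clock: 31.45
tool_pos: [0.626, -0.1276, 0.12]
tool_rot: [0.001, 0.0, 1.0, -0.0]
wrist_force: [0.5, 0.3, -1.9]
width: 0.687
gripper_force: 27.2
```

drive_tool(steps="0.05 0.03 0 0 0 0; 0.15 0.1 0 0 0 0; 0.26 0.18 0 0 0 0; 0.37 0.25 0 0 0 0; 0.48 0.33 0 0 0 0; 0.59 0.41 0 0 0 0; 0.7 0.48 0 0 0 0; 0.8 0.55 0 0 0 0; 0.9 0.63 0 0 0 0; 1 0.7 0 0 0 0")

```text
clock: 32.45
tool_pos: [0.5241, -0.0565, 0.1179]
tool_rot: [-0.0, 0.0, 1.0, 0.0]
wrist_force: [-0.2, 0.2, -1.3]
width: 0.685
gripper_force: 27.2
```

drive_tool(steps="0.1 0.07 0 0 0 0; 0.21 0.15 0 0 0 0; 0.32 0.23 0 0 0 0; 0.43 0.31 0 0 0 0; 0.55 0.39 0 0 0 0; 0.67 0.48 0 0 0 0; 0.79 0.57 0 0 0 0; 0.9 0.65 0 0 0 0; 0.98 0.71 0 0 0 0; 0.98 0.71 0 0 0 0")

```text
clock: 33.45
tool_pos: [0.4258, 0.0147, 0.1182]
tool_rot: [-0.0, -0.0, 1.0, 0.0]
wrist_force: [0.2, -0.2, -1.7]
width: 0.687
gripper_force: 27.2
```

```bash
python3 - <<'E'
from h import *
im,c=snap("w7"); print(saucer(im,c,np.array([.427,.0143])), rim(im,c,proj("",[.4275,.0143,.161],c),.161,95))
E
```

```text
tcp [0.4258 0.0147 0.1182]
(array([0.4274, 0.0139, 0.0583]), np.int64(650)) (array([0.426 , 0.0143]), np.int64(418))
```

View pics/w7.png

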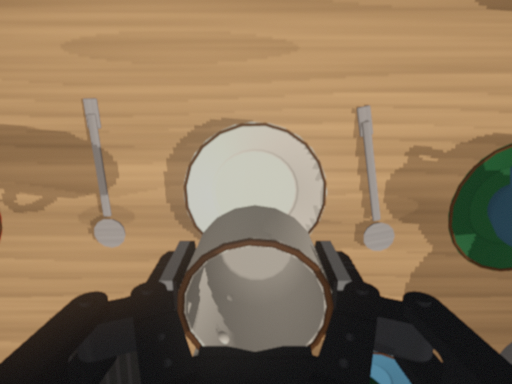

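The white cup is upright above the white saucer. I'll lower it.

drive_tool(steps="-0.015 -0.005 0.1 0 0 0; -0.015 -0.005 0.22 0 0 0; -0.015 -0.005 0.34 0 0 0; -0.015 -0.005 0.46 0 0 0; -0.015 -0.005 0.58 0 0 0; -0.015 -0.005 0.7 0 0 0; -0.015 -0.005 0.82 0 0 0; -0.015 -0.005 0.91 0 0 0; -0.015 -0.005 0.96 0 0 0; -0.015 -0.005 0.985 0 0 0")

```text
clock: 34.5
tool_pos: [0.4286, 0.0132, 0.0191]
tool_rot: [-0.0, 0.001, 1.0, -0.0]
wrist_force: [-0.9, -0.3, -1.2]
width: 0.685
gripper_force: 27.2
```

drive_tool(steps="0 0 0.003 0 0 0; 0 0 0.006 0 0 0; 0 0 0.009 0 0 0; 0 0 0.012 0 0 0; 0 0 0.015 0 0 0; 0 0 0.018 0 0 0; 0 0 0.021 0 0 0; 0 0 0.024 0 0 0; 0 0 0.024 0 0 0; 0 0 0.024 0 0 0")

```text
clock: 35.5
tool_pos: [0.429, 0.0133, 0.0181]
tool_rot: [0.0, 0.0, 1.0, -0.0]
wrist_force: [-2.2, -0.0, 7.0]
width: 0.684
gripper_force: 27.2
```

drive_tool(steps="0 0 0 0 0 0; 0 0 0 0 0 0; 0 0 0 0 0 0; 0 0 0 0 0 0; 0 0 0 0 0 0; 0 0 0 0 0 0; 0 0 0 0 0 0; 0 0 0 0 0 0; 0 0 0 0 0 0; 0 0 0 0 0 0", grip=82)

```text
clock: 36.5
tool_pos: [0.4287, 0.0133, 0.0174]
tool_rot: [-0.0, 0.0, 1.0, -0.0]
wrist_force: [-0.2, -0.1, 0.9]
width: 0.96
gripper_force: 0.0
```

drive_tool(steps="0 0 -0.05 0 0 0; 0 0 -0.15 0 0 0; 0 0 -0.28 0 0 0; 0 0 -0.42 0 0 0; 0 0 -0.56 0 0 0; 0 0 -0.7 0 0 0; 0 0 -0.84 0 0 0; 0 0 -0.95 0 0 0; 0 0 -1 0 0 0; 0 0 -1 0 0 0")

```text
clock: 37.5
tool_pos: [0.4293, 0.0133, 0.1182]
tool_rot: [0.001, 0.0, 1.0, -0.0]
wrist_force: [-0.8, -0.1, 0.4]
width: 0.96
gripper_force: 0.0
```

drive_tool(steps="-0.05 0.03 0 0 0 0; -0.15 0.08 0 0 0 0; -0.26 0.13 0 0 0 0; -0.37 0.18 0 0 0 0; -0.48 0.24 0 0 0 0; -0.59 0.3 0 0 0 0; -0.7 0.35 0 0 0 0; -0.8 0.4 0 0 0 0; -0.9 0.45 0 0 0 0; -1 0.5 0 0 0 0")

```text
clock: 38.5
tool_pos: [0.5295, 0.0637, 0.1173]
tool_rot: [-0.0, 0.0, 1.0, -0.0]
wrist_force: [-0.4, 0.5, 0.4]
width: 0.962
gripper_force: 0.0
```

drive_tool(steps="-0.1 0.05 0 0 0 0; -0.22 0.11 0 0 0 0; -0.34 0.17 0 0 0 0; -0.46 0.23 0 0 0 0; -0.58 0.29 0 0 0 0; -0.7 0.36 0 0 0 0; -0.82 0.42 0 0 0 0; -0.93 0.5 0 0 0 0; -1 0.55 0 0 0 0; -1 0.57 0 0 0 0")

```text
clock: 39.5
tool_pos: [0.6297, 0.1207, 0.1171]
tool_rot: [0.0, 0.0, 1.0, -0.0]
wrist_force: [-0.6, 0.6, 1.2]
width: 0.961
gripper_force: 0.0
```

```bash
python3 - <<'E'
from h import *
im,c=snap("w8"); g=np.array([.649,.125])
for i in range(2): r=saucer(im,c,g); print(r); g=r[0][:2]
print(rim(im,c,proj("",[*g,.061],c),.061,75))
E
```

```text
tcp [0.6297 0.1207 0.1171]
(array([0.6462, 0.1249, 0.0576]), np.int64(699))
(array([0.6462, 0.1249, 0.0576]), np.int64(684))
(array([0.6472, 0.1252]), np.int64(262))
```

View pics/w8.png

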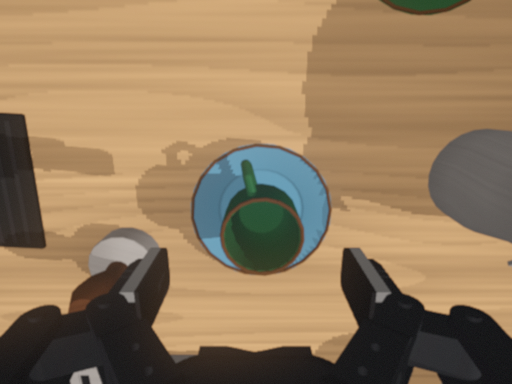

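The wrist view shows the green cup's rim at (262,236) on the blue saucer, with its handle at (249,178) pointing back to the base. The jug and tamper are clear of the fingers.

drive_tool(steps="-0.08 0.02 0 0 0 0; -0.17 0.045 0.1 0 0 0; -0.17 0.045 0.22 0 0 0; -0.17 0.045 0.35 0 0 0; -0.17 0.045 0.48 0 0 0; -0.17 0.045 0.61 0 0 0; -0.17 0.045 0.74 0 0 0; -0.17 0.045 0.87 0 0 0; -0.17 0.045 0.99 0 0 0; -0.17 0.045 0.99 0 0 0", grip=85)

```text
clock: 40.55
tool_pos: [0.6442, 0.1246, 0.0159]
tool_rot: [-0.002, 0.0, 1.0, -0.0]
wrist_force: [-0.3, 0.1, -0.4]
width: 0.995
gripper_force: 0.0
```

drive_tool(steps="0 0 0 0 0 0; 0 0 0 0 0 0; 0 0 0 0 0 0; 0 0 0 0 0 0; 0 0 0 0 0 0; 0 0 0 0 0 0; 0 0 0 0 0 0; 0 0 0 0 0 0; 0 0 0 0 0 0; 0 0 0 0 0 0", grip=50)

```text
clock: 41.55
tool_pos: [0.6466, 0.1248, 0.0192]
tool_rot: [0.001, 0.0, 1.0, 0.0]
wrist_force: [-0.5, 1.1, 5.9]
width: 0.701
gripper_force: 27.6
```

drive_tool(steps="0 0 -0.04 0 0 0; 0 0 -0.12 0 0 0; 0 0 -0.24 0 0 0; 0 0 -0.38 0 0 0; 0 0 -0.52 0 0 0; 0 0 -0.66 0 0 0; 0 0 -0.8 0 0 0; 0 0 -0.92 0 0 0; 0 0 -1 0 0 0; 0 0 -1 0 0 0")

```text
clock: 42.55
tool_pos: [0.6467, 0.1248, 0.1201]
tool_rot: [0.001, 0.0, 1.0, 0.0]
wrist_force: [0.1, 0.6, -1.1]
width: 0.702
gripper_force: 27.4
```

drive_tool(steps="0.03 -0.04 0 0 0 0; 0.08 -0.12 0 0 0 0; 0.14 -0.22 0 0 0 0; 0.2 -0.33 0 0 0 0; 0.25 -0.44 0 0 0 0; 0.3 -0.55 0 0 0 0; 0.35 -0.66 0 0 0 0; 0.4 -0.77 0 0 0 0; 0.4 -0.88 0 0 0 0; 0.4 -1 0 0 0 0")

```text
clock: 43.55
tool_pos: [0.6058, 0.0238, 0.1186]
tool_rot: [0.0, 0.0, 1.0, -0.0]
wrist_force: [0.0, 0.2, -1.4]
width: 0.701
gripper_force: 27.4
```

drive_tool(steps="0 -0.1 0 0 0 0; 0 -0.2 0 0 0 0; 0 -0.3 0 0 0 0; 0 -0.4 0 0 0 0; 0 -0.5 0 0 0 0; 0 -0.6 0 0 0 0; 0 -0.7 0 0 0 0; 0 -0.8 0 0 0 0; 0 -0.9 0 0 0 0; 0 -1 0 0 0 0")

```text
clock: 44.55
tool_pos: [0.6056, -0.0761, 0.1184]
tool_rot: [-0.0, 0.0, 1.0, -0.0]
wrist_force: [0.6, 0.5, -2.6]
width: 0.7
gripper_force: 27.4
```

drive_tool(steps="-0.02 -0.1 0 0 0 0; -0.05 -0.2 0 0 0 0; -0.08 -0.3 0 0 0 0; -0.11 -0.4 0 0 0 0; -0.15 -0.48 0 0 0 0; -0.19 -0.52 0 0 0 0; -0.19 -0.52 0 0 0 0; -0.19 -0.52 0 0 0 0; -0.19 -0.52 0 0 0 0; -0.19 -0.52 0 0 0 0")

```text
clock: 45.55
tool_pos: [0.6245, -0.1268, 0.1184]
tool_rot: [-0.0, -0.0, 1.0, 0.0]
wrist_force: [-0.4, 0.7, -0.1]
width: 0.703
gripper_force: 27.4
```

drive_tool(steps="0 0 0.1 0 0 0; 0 0 0.22 0 0 0; 0 0 0.34 0 0 0; 0 0 0.46 0 0 0; 0 0 0.58 0 0 0; 0 0 0.7 0 0 0; 0 0 0.82 0 0 0; 0 0 0.91 0 0 0; 0 0 0.95 0 0 0; 0 0 0.97 0 0 0")

```text
clock: 46.55
tool_pos: [0.6244, -0.1272, 0.0208]
tool_rot: [-0.0, 0.0, 1.0, 0.0]
wrist_force: [0.1, 0.9, -0.8]
width: 0.706
gripper_force: 27.4
```

drive_tool(steps="0 0 0.003 0 0 0; 0 0 0.006 0 0 0; 0 0 0.009 0 0 0; 0 0 0.012 0 0 0; 0 0 0.015 0 0 0; 0 0 0.018 0 0 0; 0 0 0.021 0 0 0; 0 0 0.024 0 0 0; 0 0 0.024 0 0 0; 0 0 0.024 0 0 0")

```text
clock: 47.55
tool_pos: [0.625, -0.1273, 0.0202]
tool_rot: [0.001, 0.0, 1.0, -0.0]
wrist_force: [-2.3, 0.9, 5.9]
width: 0.702
gripper_force: 27.7
```

drive_tool(steps="0 0 0 0 0 0; 0 0 0 0 0 0; 0 0 0 0 0 0; 0 0 0 0 0 0; 0 0 0 0 0 0; 0 0 0 0 0 0; 0 0 0 0 0 0; 0 0 0 0 0 0; 0 0 0 0 0 0; 0 0 0 0 0 0", grip=82)

```text
clock: 48.55
tool_pos: [0.6246, -0.1273, 0.019]
tool_rot: [-0.0, 0.0, 1.0, -0.0]
wrist_force: [-0.5, -0.7, -0.3]
width: 0.962
gripper_force: 0.0
```

drive_tool(steps="0 0 -0.05 0 0 0; 0 0 -0.15 0 0 0; 0 0 -0.28 0 0 0; 0 0 -0.42 0 0 0; 0 0 -0.56 0 0 0; 0 0 -0.7 0 0 0; 0 0 -0.84 0 0 0; 0 0 -0.95 0 0 0; 0 0 -1 0 0 0; 0 0 -1 0 0 0")

```text
clock: 49.55
tool_pos: [0.6251, -0.1275, 0.12]
tool_rot: [0.001, 0.0, 1.0, -0.0]
wrist_force: [0.1, -0.2, 0.5]
width: 0.959
gripper_force: 0.0
```

drive_tool(steps="0.03 0.05 0 0 0 0; 0.08 0.14 0 0 0 0; 0.12 0.24 0 0 0 0; 0.17 0.34 0 0 0 0; 0.22 0.44 0 0 0 0; 0.27 0.54 0 0 0 0; 0.32 0.64 0 0 0 0; 0.36 0.73 0 0 0 0; 0.41 0.82 0 0 0 0; 0.46 0.92 0 0 0 0")

```text
clock: 50.55
tool_pos: [0.5783, -0.0346, 0.119]
tool_rot: [0.0, 0.0, 1.0, -0.0]
wrist_force: [-0.7, 0.1, 0.3]
width: 0.954
gripper_force: 0.0
```

drive_tool(steps="0.05 0.09 0 0 0 0; 0.09 0.18 0 0 0 0; 0.14 0.27 0 0 0 0; 0.18 0.36 0 0 0 0; 0.23 0.46 0 0 0 0; 0.28 0.55 0 0 0 0; 0.32 0.64 0 0 0 0; 0.37 0.73 0 0 0 0; 0.41 0.82 0 0 0 0; 0.46 0.92 0 0 0 0")

```text
clock: 51.55
tool_pos: [0.5325, 0.0574, 0.119]
tool_rot: [0.0, 0.0, 1.0, -0.0]
wrist_force: [1.2, 0.7, 0.3]
width: 0.96
gripper_force: 0.0
```

drive_tool(steps="0.05 0.09 0 0 0 0; 0.09 0.18 0 0 0 0; 0.14 0.27 0 0 0 0; 0.18 0.36 0 0 0 0; 0.23 0.46 0 0 0 0; 0.28 0.55 0 0 0 0; 0.32 0.64 0 0 0 0; 0.37 0.73 0 0 0 0; 0.41 0.82 0 0 0 0; 0.46 0.92 0 0 0 0")

```text
clock: 52.55
tool_pos: [0.4866, 0.1495, 0.119]
tool_rot: [0.0, 0.0, 1.0, -0.0]
wrist_force: [0.7, -0.6, -0.0]
width: 0.959
gripper_force: 0.0
```

drive_tool(steps="0.05 0.09 0 0 0 0; 0.1 0.2 0 0 0 0; 0.16 0.31 0 0 0 0; 0.22 0.43 0 0 0 0; 0.28 0.55 0 0 0 0; 0.34 0.67 0 0 0 0; 0.4 0.78 0 0 0 0; 0.45 0.86 0 0 0 0; 0.47 0.89 0 0 0 0; 0.47 0.89 0 0 0 0")

```text
clock: 53.55
tool_pos: [0.4395, 0.2383, 0.1189]
tool_rot: [-0.0, -0.0, 1.0, -0.0]
wrist_force: [0.2, 0.1, 1.4]
width: 0.956
gripper_force: 0.0
```

```bash
python3 - <<'E'
from h import *
im,c=snap("w9"); g=np.array([.440,.238])
for i in range(2): r=saucer(im,c,g); print(r); g=r[0][:2]
print(rim(im,c,proj("",[*g,.061],c),.061,75))
E
```

```text
tcp [0.4395 0.2383 0.1189]
(array([0.4393, 0.2374, 0.0589]), np.int64(547))
(array([0.4393, 0.2374, 0.0589]), np.int64(547))
(array([0.4392, 0.2376]), np.int64(295))
```

View pics/w9.png

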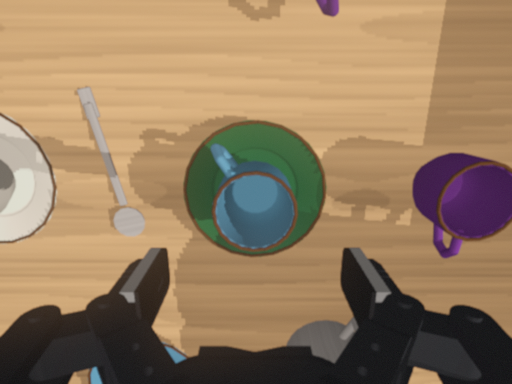

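The wrist view shows the blue cup's rim at (255,210) on the green saucer, with its handle at (222,158). The purple decoy at (465,195) stays clear.

drive_tool(steps="0 -0.01 0.1 0 0 0; 0 -0.01 0.22 0 0 0; 0 -0.01 0.34 0 0 0; 0 -0.01 0.46 0 0 0; 0 -0.01 0.58 0 0 0; 0 -0.01 0.7 0 0 0; 0 -0.01 0.82 0 0 0; 0 -0.01 0.92 0 0 0; 0 -0.01 1 0 0 0; 0 -0.01 1 0 0 0", grip=85)

```text
clock: 54.6
tool_pos: [0.439, 0.2365, 0.0177]
tool_rot: [-0.001, 0.0, 1.0, -0.0]
wrist_force: [-1.2, -0.8, -0.2]
width: 0.998
gripper_force: 0.0
```

drive_tool(steps="0 0 0 0 0 0; 0 0 0 0 0 0; 0 0 0 0 0 0; 0 0 0 0 0 0; 0 0 0 0 0 0; 0 0 0 0 0 0; 0 0 0 0 0 0; 0 0 0 0 0 0; 0 0 0 0 0 0; 0 0 0 0 0 0", grip=50)

```text
clock: 55.6
tool_pos: [0.4405, 0.2371, 0.0196]
tool_rot: [0.001, 0.0, 1.0, 0.0]
wrist_force: [-1.0, -0.1, 5.6]
width: 0.677
gripper_force: 26.9
```

drive_tool(steps="0 0 -0.04 0 0 0; 0 0 -0.12 0 0 0; 0 0 -0.24 0 0 0; 0 0 -0.38 0 0 0; 0 0 -0.52 0 0 0; 0 0 -0.66 0 0 0; 0 0 -0.8 0 0 0; 0 0 -0.92 0 0 0; 0 0 -1 0 0 0; 0 0 -1 0 0 0")

```text
clock: 56.6
tool_pos: [0.4407, 0.2371, 0.1204]
tool_rot: [0.001, 0.0, 1.0, 0.0]
wrist_force: [1.0, -0.5, -1.7]
width: 0.681
gripper_force: 27.2
```

drive_tool(steps="-0.01 -0.04 0 0 0 0; -0.03 -0.12 0 0 0 0; -0.05 -0.22 0 0 0 0; -0.08 -0.33 0 0 0 0; -0.12 -0.44 0 0 0 0; -0.16 -0.55 0 0 0 0; -0.21 -0.66 0 0 0 0; -0.27 -0.77 0 0 0 0; -0.33 -0.88 0 0 0 0; -0.4 -0.97 0 0 0 0")

```text
clock: 57.6
tool_pos: [0.4804, 0.1387, 0.119]
tool_rot: [0.0, 0.001, 1.0, -0.0]
wrist_force: [0.4, 0.1, -1.0]
width: 0.678
gripper_force: 27.2
```

drive_tool(steps="-0.08 -0.06 0 0 0 0; -0.17 -0.1 0 0 0 0; -0.27 -0.13 0 0 0 0; -0.37 -0.14 0 0 0 0; -0.47 -0.145 0 0 0 0; -0.57 -0.145 0 0 0 0; -0.67 -0.145 0 0 0 0; -0.77 -0.145 0 0 0 0; -0.87 -0.145 0 0 0 0; -0.97 -0.145 0 0 0 0")

```text
clock: 58.6
tool_pos: [0.5776, 0.1253, 0.1189]
tool_rot: [-0.0, 0.0, 1.0, -0.0]
wrist_force: [0.3, -0.9, -1.5]
width: 0.682
gripper_force: 27.2
```

drive_tool(steps="-0.1 0 0 0 0 0; -0.2 0 0 0 0 0; -0.3 0 0 0 0 0; -0.4 0 0 0 0 0; -0.5 0 0 0 0 0; -0.58 0 0 0 0 0; -0.65 0 0 0 0 0; -0.7 0 0 0 0 0; -0.7 0 0 0 0 0; -0.7 0 0 0 0 0")

```text
clock: 59.6
tool_pos: [0.6466, 0.1252, 0.1188]
tool_rot: [-0.0, 0.0, 1.0, -0.0]
wrist_force: [-0.2, 0.3, -1.0]
width: 0.683
gripper_force: 27.2
```

```bash
python3 - <<'E'
from h import *
im,c=snap("w10"); print(saucer(im,c,np.array([.6465,.125])), rim(im,c,proj("",[.647,.125,.161],c),.161,95))
E
```

```text
tcp [0.6466 0.1252 0.1188]
(array([0.6485, 0.1242, 0.0589]), np.int64(580)) (array([0.6448, 0.1249]), np.int64(458))
```

View pics/w10.png

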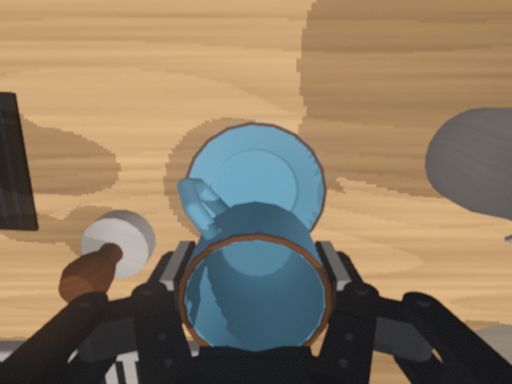

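The blue cup is upright above the blue saucer. I'll move it 3 mm forward and lower it.

drive_tool(steps="-0.03 -0.005 0.1 0 0 0; -0.03 -0.005 0.22 0 0 0; -0.03 -0.005 0.34 0 0 0; -0.03 -0.005 0.46 0 0 0; -0.03 -0.005 0.58 0 0 0; -0.03 -0.005 0.7 0 0 0; -0.03 -0.005 0.82 0 0 0; -0.03 -0.005 0.91 0 0 0; -0.03 -0.005 0.955 0 0 0; -0.03 -0.005 0.975 0 0 0")

```text
clock: 60.65
tool_pos: [0.6496, 0.1247, 0.0208]
tool_rot: [-0.0, 0.0, 1.0, -0.0]
wrist_force: [0.4, 0.0, -1.7]
width: 0.683
gripper_force: 27.2
```

drive_tool(steps="0 0 0.003 0 0 0; 0 0 0.006 0 0 0; 0 0 0.009 0 0 0; 0 0 0.012 0 0 0; 0 0 0.015 0 0 0; 0 0 0.018 0 0 0; 0 0 0.021 0 0 0; 0 0 0.025 0 0 0; 0 0 0.025 0 0 0; 0 0 0.025 0 0 0")

```text
clock: 61.65
tool_pos: [0.65, 0.1247, 0.0196]
tool_rot: [0.0, 0.0, 1.0, -0.0]
wrist_force: [-2.2, 0.3, 5.7]
width: 0.684
gripper_force: 27.6
```

drive_tool(steps="0 0 0 0 0 0; 0 0 0 0 0 0; 0 0 0 0 0 0; 0 0 0 0 0 0; 0 0 0 0 0 0; 0 0 0 0 0 0; 0 0 0 0 0 0; 0 0 0 0 0 0; 0 0 0 0 0 0; 0 0 0 0 0 0", grip=82)

```text
clock: 62.65
tool_pos: [0.6498, 0.1247, 0.019]
tool_rot: [0.0, 0.0, 1.0, -0.0]
wrist_force: [0.5, 0.8, 0.3]
width: 0.958
gripper_force: 0.0
```

drive_tool(steps="0 0 -0.05 0 0 0; 0 0 -0.15 0 0 0; 0 0 -0.28 0 0 0; 0 0 -0.42 0 0 0; 0 0 -0.56 0 0 0; 0 0 -0.7 0 0 0; 0 0 -0.84 0 0 0; 0 0 -0.95 0 0 0; 0 0 -1 0 0 0; 0 0 -1 0 0 0")

```text
clock: 63.65
tool_pos: [0.6503, 0.1247, 0.12]
tool_rot: [0.001, 0.0, 1.0, -0.0]
wrist_force: [0.1, -0.3, -0.3]
width: 0.96
gripper_force: 0.0
```

drive_tool(steps="0.03 -0.04 0 0 0 0; 0.08 -0.12 0 0 0 0; 0.14 -0.22 0 0 0 0; 0.2 -0.33 0 0 0 0; 0.25 -0.44 0 0 0 0; 0.3 -0.55 0 0 0 0; 0.35 -0.66 0 0 0 0; 0.4 -0.77 0 0 0 0; 0.4 -0.88 0 0 0 0; 0.4 -1 0 0 0 0")

```text
clock: 64.65
tool_pos: [0.6098, 0.0238, 0.1191]
tool_rot: [0.0, 0.0, 1.0, -0.0]
wrist_force: [-0.7, -0.1, -0.3]
width: 0.959
gripper_force: 0.0
```

drive_tool(steps="0 -0.1 0 0 0 0; 0 -0.2 0 0 0 0; 0 -0.3 0 0 0 0; 0 -0.4 0 0 0 0; 0 -0.5 0 0 0 0; 0 -0.6 0 0 0 0; 0 -0.7 0 0 0 0; 0 -0.8 0 0 0 0; 0 -0.9 0 0 0 0; 0 -1 0 0 0 0")

```text
clock: 65.65
tool_pos: [0.6096, -0.0761, 0.119]
tool_rot: [0.0, 0.0, 1.0, -0.0]
wrist_force: [0.4, 0.9, -0.2]
width: 0.962
gripper_force: 0.0
```

drive_tool(steps="-0.02 -0.1 0 0 0 0; -0.05 -0.2 0 0 0 0; -0.08 -0.3 0 0 0 0; -0.11 -0.4 0 0 0 0; -0.14 -0.48 0 0 0 0; -0.16 -0.52 0 0 0 0; -0.16 -0.52 0 0 0 0; -0.16 -0.52 0 0 0 0; -0.16 -0.52 0 0 0 0; -0.16 -0.52 0 0 0 0")

```text
clock: 66.65
tool_pos: [0.6255, -0.1268, 0.119]
tool_rot: [-0.0, 0.0, 1.0, 0.0]
wrist_force: [-0.1, -0.7, -0.5]
width: 0.959
gripper_force: 0.0
```

```bash
python3 - <<'E'
from h import *
im,c=snap("w11"); print(rim(im,c,proj("",[.625,-.127,.062],c),.062,75))
E
```

```text
tcp [ 0.6255 -0.1268  0.119 ]
(array([ 0.6262, -0.1272]), np.int64(296))
```

drive_tool(steps="0 0 0.1 0 0 0; 0 0 0.22 0 0 0; 0 0 0.34 0 0 0; 0 0 0.46 0 0 0; 0 0 0.58 0 0 0; 0 0 0.7 0 0 0; 0 0 0.82 0 0 0; 0 0 0.92 0 0 0; 0 0 0.995 0 0 0; 0 0 0.995 0 0 0", grip=85)

```text
clock: 67.7
tool_pos: [0.6248, -0.127, 0.0181]
tool_rot: [-0.001, 0.0, 1.0, 0.0]
wrist_force: [0.4, -0.6, 0.1]
width: 0.992
gripper_force: 0.0
```

drive_tool(steps="0 0 0 0 0 0; 0 0 0 0 0 0; 0 0 0 0 0 0; 0 0 0 0 0 0; 0 0 0 0 0 0; 0 0 0 0 0 0; 0 0 0 0 0 0; 0 0 0 0 0 0; 0 0 0 0 0 0; 0 0 0 0 0 0", grip=50)

```text
clock: 68.7
tool_pos: [0.6263, -0.1274, 0.0203]
tool_rot: [0.001, 0.0, 1.0, -0.0]
wrist_force: [-0.1, 1.2, 5.9]
width: 0.704
gripper_force: 27.6
```

drive_tool(steps="0 0 -0.04 0 0 0; 0 0 -0.12 0 0 0; 0 0 -0.24 0 0 0; 0 0 -0.38 0 0 0; 0 0 -0.52 0 0 0; 0 0 -0.66 0 0 0; 0 0 -0.8 0 0 0; 0 0 -0.92 0 0 0; 0 0 -1 0 0 0; 0 0 -1 0 0 0")

```text
clock: 69.7
tool_pos: [0.6265, -0.1276, 0.1212]
tool_rot: [0.001, 0.0, 1.0, -0.0]
wrist_force: [0.1, 0.6, -0.8]
width: 0.702
gripper_force: 27.4
```

drive_tool(steps="0.03 0.05 0 0 0 0; 0.08 0.14 0 0 0 0; 0.12 0.24 0 0 0 0; 0.17 0.34 0 0 0 0; 0.22 0.44 0 0 0 0; 0.27 0.54 0 0 0 0; 0.32 0.64 0 0 0 0; 0.36 0.73 0 0 0 0; 0.41 0.82 0 0 0 0; 0.46 0.92 0 0 0 0")

```text
clock: 70.7
tool_pos: [0.5793, -0.0346, 0.1195]
tool_rot: [0.0, 0.0, 1.0, -0.0]
wrist_force: [0.2, -0.2, -0.8]
width: 0.703
gripper_force: 27.4
```

drive_tool(steps="0.05 0.09 0 0 0 0; 0.09 0.18 0 0 0 0; 0.14 0.27 0 0 0 0; 0.18 0.36 0 0 0 0; 0.23 0.46 0 0 0 0; 0.28 0.55 0 0 0 0; 0.32 0.64 0 0 0 0; 0.37 0.73 0 0 0 0; 0.41 0.82 0 0 0 0; 0.46 0.92 0 0 0 0")

```text
clock: 71.7
tool_pos: [0.5335, 0.0575, 0.1195]
tool_rot: [0.0, 0.0, 1.0, -0.0]
wrist_force: [-0.1, -0.5, -1.8]
width: 0.701
gripper_force: 27.4
```

drive_tool(steps="0.05 0.09 0 0 0 0; 0.09 0.18 0 0 0 0; 0.14 0.27 0 0 0 0; 0.18 0.36 0 0 0 0; 0.23 0.46 0 0 0 0; 0.28 0.55 0 0 0 0; 0.32 0.64 0 0 0 0; 0.37 0.73 0 0 0 0; 0.41 0.82 0 0 0 0; 0.46 0.92 0 0 0 0")

```text
clock: 72.7
tool_pos: [0.4875, 0.1495, 0.1195]
tool_rot: [0.0, 0.0, 1.0, -0.0]
wrist_force: [1.0, -0.3, -1.4]
width: 0.704
gripper_force: 27.4
```

drive_tool(steps="0.05 0.09 0 0 0 0; 0.1 0.2 0 0 0 0; 0.16 0.31 0 0 0 0; 0.22 0.43 0 0 0 0; 0.28 0.55 0 0 0 0; 0.34 0.67 0 0 0 0; 0.4 0.78 0 0 0 0; 0.45 0.86 0 0 0 0; 0.47 0.88 0 0 0 0; 0.47 0.88 0 0 0 0")

```text
clock: 73.7
tool_pos: [0.4406, 0.2371, 0.1195]
tool_rot: [-0.0, -0.0, 1.0, -0.0]
wrist_force: [-1.6, 0.2, -1.4]
width: 0.704
gripper_force: 27.4
```

```bash
python3 - <<'E'
from h import *
im,c=snap("w12"); print(saucer(im,c,np.array([.4393,.2374])), rim(im,c,proj("",[.4393,.2374,.161],c),.161,95))
E
```

```text
tcp [0.4406 0.2371 0.1195]
(array([0.4394, 0.2373, 0.0589]), np.int64(441)) (array([0.4404, 0.2369]), np.int64(400))
```

View pics/w12.png

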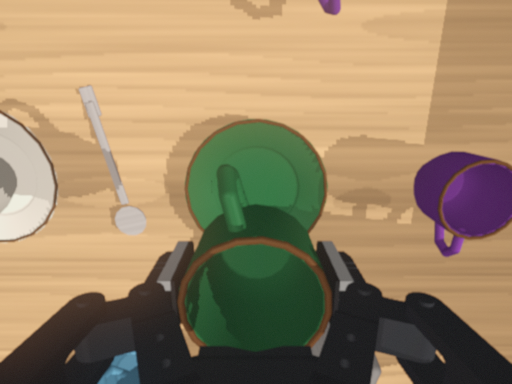

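The green cup is upright above the green saucer, aligned within about 1 mm. I'll lower it.

drive_tool(steps="0.01 0 0.1 0 0 0; 0.01 0 0.22 0 0 0; 0.01 0 0.34 0 0 0; 0.01 0 0.46 0 0 0; 0.01 0 0.58 0 0 0; 0.01 0 0.7 0 0 0; 0.01 0 0.82 0 0 0; 0.01 0 0.91 0 0 0; 0.01 0 0.96 0 0 0; 0.01 0 0.985 0 0 0")

```text
clock: 74.75
tool_pos: [0.4397, 0.2368, 0.0204]
tool_rot: [-0.0, 0.0, 1.0, -0.0]
wrist_force: [-0.1, -0.5, -1.4]
width: 0.702
gripper_force: 27.4
```

drive_tool(steps="0 0 0.003 0 0 0; 0 0 0.006 0 0 0; 0 0 0.009 0 0 0; 0 0 0.012 0 0 0; 0 0 0.015 0 0 0; 0 0 0.018 0 0 0; 0 0 0.021 0 0 0; 0 0 0.025 0 0 0; 0 0 0.025 0 0 0; 0 0 0.025 0 0 0")

```text
clock: 75.75
tool_pos: [0.4401, 0.2369, 0.0193]
tool_rot: [0.0, 0.0, 1.0, 0.0]
wrist_force: [-2.0, -1.1, 6.7]
width: 0.705
gripper_force: 27.7
```

drive_tool(steps="0 0 0 0 0 0; 0 0 0 0 0 0; 0 0 0 0 0 0; 0 0 0 0 0 0; 0 0 0 0 0 0; 0 0 0 0 0 0; 0 0 0 0 0 0; 0 0 0 0 0 0; 0 0 0 0 0 0; 0 0 0 0 0 0", grip=82)

```text
clock: 76.75
tool_pos: [0.4399, 0.2368, 0.0184]
tool_rot: [0.0, 0.0, 1.0, -0.0]
wrist_force: [-0.7, 0.9, 0.9]
width: 0.963
gripper_force: 0.0
```

drive_tool(steps="0 0 -0.05 0 0 0; 0 0 -0.15 0 0 0; 0 0 -0.28 0 0 0; 0 0 -0.42 0 0 0; 0 0 -0.56 0 0 0; 0 0 -0.7 0 0 0; 0 0 -0.84 0 0 0; 0 0 -0.95 0 0 0; 0 0 -1 0 0 0; 0 0 -1 0 0 0")

```text
clock: 77.75
tool_pos: [0.4404, 0.237, 0.1194]
tool_rot: [0.001, 0.0, 1.0, 0.0]
wrist_force: [-0.5, -0.0, -0.9]
width: 0.961
gripper_force: 0.0
```

drive_tool(steps="0 0 -0.1 0 0 0; 0 0 -0.25 0 0 0; 0 0 -0.4 0 0 0; 0 0 -0.55 0 0 0; 0 0 -0.7 0 0 0; 0 0 -0.85 0 0 0; 0 0 -1 0 0 0; 0 0 -1 0 0 0; 0 0 -1 0 0 0; 0 0 -1 0 0 0")

```text
clock: 78.75
tool_pos: [0.4393, 0.2366, 0.2174]
tool_rot: [-0.001, 0.0, 1.0, -0.0]
wrist_force: [-0.1, -0.3, 0.2]
width: 0.964
gripper_force: 0.0
```

```bash
python3 - <<'E'
from h import *
im,c=snap("w13")
for n,g in (("green",(.4394,.2373)),("white",(.4272,.014))): print(n,saucer(im,c,np.array(g)),rim(im,c,proj("",[*g,.061],c),.061,55))
s=optics.read_camera("scene"); cv2.imwrite("pics/s13.png",s[:,:,::-1])
E
```

```text
tcp [0.4393 0.2366 0.2174]
green (array([0.439 , 0.2373, 0.0589]), np.int64(380)) (array([0.4403, 0.2368]), np.int64(215))
white (array([0.4266, 0.013 , 0.0577]), np.int64(423)) (array([0.429 , 0.0142]), np.int64(161))
```

View pics/s13.png

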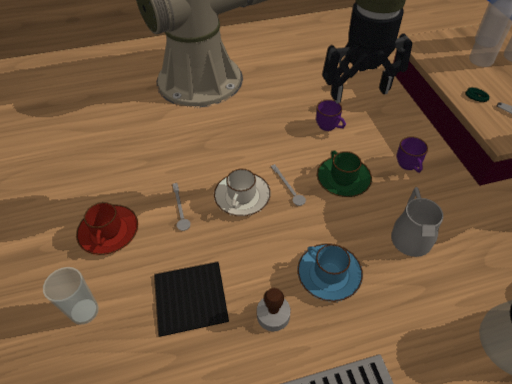

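The final scene view shows every cup upright on its own saucer: red (105,225), white (241,188), green (345,172) and blue (331,267). The saucers have not moved and the gripper is clear, so I'll hand in the job.

```bash
python3 -c "
from station import workorder; print(workorder.job_done())"
```

```text
the job is handed in; nothing more can be done
None
```

I handed the job in at about 79 s: all four cups stand upright on the saucers of their own colour, the white and green cups each having been parked on the bar mat on the way; the hand-in returned no verdict.

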